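Test-run the purple homogeniser

ROBOT

A 6-joint arm with a two-finger parallel gripper is mounted at the origin on the work surface. World frame = base frame: x ahead of the robot, y to its left, z up, the work surface at z = 0. Lengths are in m, angles in degrees, forces in N, time in s.
With the tool pointing down it reaches from about 0.35 to 0.875 m from the base axis. Payload 4.2 kg.
Tool frame: the origin (TCP) lies midway between the tips of the shut fingers; the grasp point (between the pads) lies behind it (r.hold_point_z is the z of the grasp point in the tool frame, in m); z points along the fingers, y is the direction in which the jaws open and shut (so a half turn about z gives the same grasp; the last joint's range is limited). The gripper opens to 87 mm and grips with 3 to 60 N. Pads are 19 mm wide; open, the fingers measure 117 mm over their backs; the gripper's body (75 mm by 190 mm) begins 51 mm behind the grasp point.
Start: joints at [81.738, 22.042, 0.453, 0, -68.411, -14.817], TCP at [0.245, 0.575, 0.223] pointing down, gripper open.
Joint ranges: [-179.83, 179.83], [-69.29, 118.12], [-61.27, 80.66], [-181.25, 117.63], [-171.15, -9.14], [-177.46, 177.46]. Speed limits (degrees/s): [159.86, 159.86, 180, 180, 180, 180].

INTERFACE

Orientations are given as a 3x3 rotation matrix whose columns are the frame's x, y, z axes.
In Python, from station import r gives the robot as it stands. The module is installed in compiled form; this text tells all that it offers.
- The arm moves only by the tool play_rows, never from a script. Its argument "deltas" is a list of rows, each a list of 7 numbers: the shift along the tool's x, y, z in units of 25 mm (1.0 is 25 mm), then the turn, a rotation vector about the tool's x, y, z in units of 5 degrees (1.0 is 5 degrees), then the finger opening in mm, from 0 to 87. In form: [[tx, ty, tz, wx, wy, wz, fingers], ...]. A call has 1 to 12 rows; each row is the pose to reach, as a shift and turn from the pose commanded when the call began, along the tool's axes at that moment; what a row does not reach only later rows make up. A row lasts 1/10 s, in which the tool goes at most 50 mm and 8.59 degrees, less where a joint would pass 70% of its speed; a pose out of reach is approached as far as the arm can. A call with a gripper value outside its range is refused whole. The fingers move at their own pace and stop on an object; the grip force is fixed at half the most. Time passes only in rows, so rows that repeat a pose let the fingers close. It gives the time, the measured TCP pose, the force and the opening at its end, in the units of the state.
- r.sense(): the state, without advancing time (a new reading comes with each control period).
- r.capture(name): name is "scene" or "top" or "wrist"; returns a dict with "pixels" (480x640x3 uint8, red, green, blue), "camera_matrix" (3x3 intrinsics, pixels), "R" (3x3) and "t" (3): a world point X has camera coordinates R X + t; the wrist camera has in their place "T_tool_cam" (4x4, takes a point from camera to tool coordinates, whose origin is the TCP and whose axes are the flange's). Camera axes: x right, y down, z forward; pixel columns grow to the right and rows downward; lengths in m; the calibration is good to about 2 mm. A picture is of the moment at which its call begins: read the wrist's pose just before it. There is no depth.
- r.finish_job(): hands the job in, once; it reports no verdict.
Trained networks look in the newest picture that a camera, given by its name, has taken for a name from the list of things; names that differ only in an ending like _2 or _b are one class to them, and where a whole thing is asked for, a point or a joint stands for the part that bears it (a point fixed in the world has none). Each returns a list of dicts, best first, with "score" (0 to 1); they miss things now and then, are a little off and sometimes report something else, mostly with a low value. They report only what shows in the picture. A call takes as long as a camera call.
- r.spot_in(camera, target): "centre" ([x, y, z] in m, in world coordinates, good to about 4 mm: the middle of the surface that is visible of it).
- r.cut_out(camera, target): "region" (480x640 bool, what is visible of it).
The state is a dict: "time_s": time; "joints": joint angles; "joint_velocities": joint speeds; "effort": joint torques, N m; "tcp_pos": TCP position; "ee_rot": TCP orientation; "wrist_force": force on the tool from outside, world axes, zero at the start; "moment": the same for the moment, N m; "gripper_width": opening from 0.0 (shut) to 1.0 (fully open).
Only numpy, scipy, OpenCV 4.12 (cv2) and the standard library are available. Lean on these libraries where they do the work, as an engineer would, in place of code of your own. Each camera call takes 0.05 s, during which the arm holds its last target.

TASK

Give the homogeniser with the purple collar a short test run: flip its yellow lock-off lever fully forward, towards the shaft, then squeeze its blue-green paddle flush against the body and keep it squeezed for about two seconds. Then let go so that the paddle springs out again, leaving the lever forward, and do not touch the homogeniser with the red collar.

Things in the scene. Friction and masses are not known exactly. Their poses are not given: they have to be found in the camera images.
- purple_tool: Hand-held homogeniser, purple collar and rear cap, lying level in a dock fixed to the bench. Origin: bench level under its middle; x forward to its steel shaft, y left (paddle side), z up. In mm: cream body x -110 to 90, y -18 to 18, z 35 to 81, flanks free down to a dock plate 75 wide, 12 high; purple ends 51 in diameter; shaft tip at x 218.
- purple_lever (a joint): Its yellow lock-off tab, on top: 16 wide, 7 thick, axis crosswise at x 60, z 87 (tool frame, mm), end 36 from the axis. 0 rad = locked, leaning 40 deg back (end x 37, z 115); 1.4 = fully forward (end x 83). Starts 0 to 0.25. Light friction (2 N), stays where left. Its yellow foot (y 20 to 33, down to z 59) blocks the paddle while locked.
- purple_paddle (a joint): Its blue-green paddle on the left flank: strip 6 thick, z 38 to 62, upright hinge axis at x -90, y 18 (tool frame, mm), free end x 60. 0 rad = sprung out (start; outer face y 34 at x -20, y 45 at x 55); 0.14 = flush (outer face y 24). Spring 3 to 7 N at x -20, a good place to squeeze, clear of the lever; locked, it stops near 0.05.
- red_tool: The same homogeniser with a red collar and rear cap in its own fixed dock; same shape, size and frame as the purple one. To be left alone.

How it is judged:
By the outcome, as a careful person would: the job done as asked, in the order asked, and still so for the second after the job is handed in, with the robot touching nothing.
It also fails if it takes over 43 s, if anything falls off the work surface, if the arm or the gripper's body presses on something with over 40 N, if the wrist force passes 120 N, or if a joint passes its speed limit or range.

## Working session

There is one attempt and no reset: what is moved stays moved. The work goes in short steps, Python scripts to look and compute and a tool call to move; the robot and the scene stay as the last step left them, time stands still between calls to the robot, and variables do not carry over. Pictures are saved under pics/ and viewed, and the job is handed in when it is done.

Besides the shell and the picture viewer there is one more tool, called after ">>>" as a command line: name --pt "numbers of a row" for each row, then --argument value for the rest. play_rows: Moves the arm, as the interface text tells. Its arguments: {"type":"object","properties":{"deltas":{"type":"array","items":{"type":"array","items":{"type":"number"}}}},"required":["deltas"]}

```bash
mkdir -p pics; python3 - <<'E'
from station import r
import cv2,numpy as np
s=r.sense();print(s['time_s'],s['tcp_pos'],np.round(s['ee_rot'],3).tolist(),s['gripper_width'],r.hold_point_z)
for c in['scene','top']:
    p=r.capture(c);cv2.imwrite(f'pics/{c}0.png',p['pixels'][:,:,::-1])
    for t in['purple_tool','purple_lever','purple_paddle','red_tool']:
        print(c,t,[(np.round(d['centre'],4).tolist(),round(d['score'],2)) for d in r.spot_in(c,t)])
    print(p['camera_matrix'].tolist(),p['R'].tolist(),p['t'].tolist())
print(r.sense()['time_s'])
E
```

```text
0.0 [0.24471445 0.57443994 0.22146422] [[0.92, -0.392, -0.001], [-0.392, -0.92, -0.002], [0.0, 0.002, -1.0]] 0.9996312810747509 -0.0187
scene purple_tool [([0.5691, -0.1918, 0.0644], 0.56)]
scene purple_lever [([0.5795, -0.203, 0.0868], 0.91)]
scene purple_paddle [([0.5172, -0.1691, 0.0651], 0.68)]
scene red_tool [([0.5568, 0.1634, 0.0665], 0.91)]
[[504.6845778988435, 0.0, 320.0183804514032], [0.0, 504.6845778988435, 239.83735144598757], [0.0, 0.0, 1.0]] [[0.022543060887331556, 0.9996442260788325, 0.014255934661813718], [0.8334523601920216, -0.010916282607701411, -0.5524834821642883], [-0.5521313011378532, 0.024336311168306413, -0.8334019260012188]] [0.0043727094352800505, -0.43942154988637444, 1.0787412855676146]
top purple_tool [([0.5229, -0.1886, 0.0734], 0.76)]
top purple_lever [([0.5752, -0.2013, 0.0864], 0.66)]
top purple_paddle [([0.5074, -0.1689, 0.0601], 0.71)]
top red_tool [([0.5219, 0.1565, 0.0669], 0.63), ([0.5081, -0.1689, 0.0609], 0.59)]
[[624.483938051088, 0.0, 311.93037371279195], [0.0, 624.483938051088, 237.0040386662772], [0.0, 0.0, 1.0]] [[0.004489868528842, -0.9993786100298107, -0.03496047619064873], [-0.9986193652510562, -0.0026511962418604993, -0.05246269630951473], [0.05233740943312861, 0.03514775915147856, -0.9980107367160228]] [0.012947800391183645, 0.5473179940505085, 1.0068865270925775]
0.5
```

View pics/scene0.png

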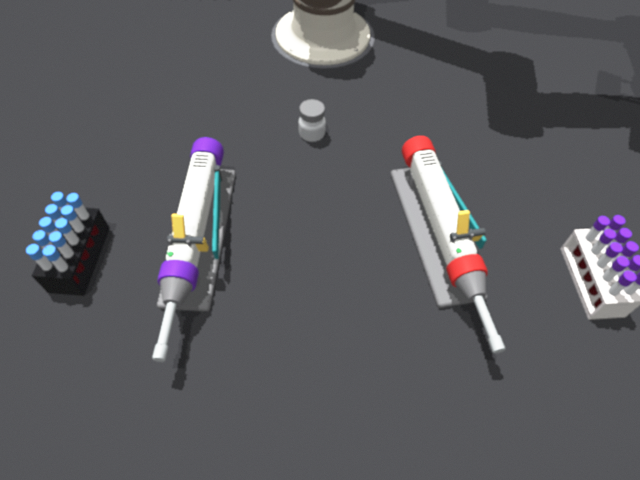

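View pics/top0.png

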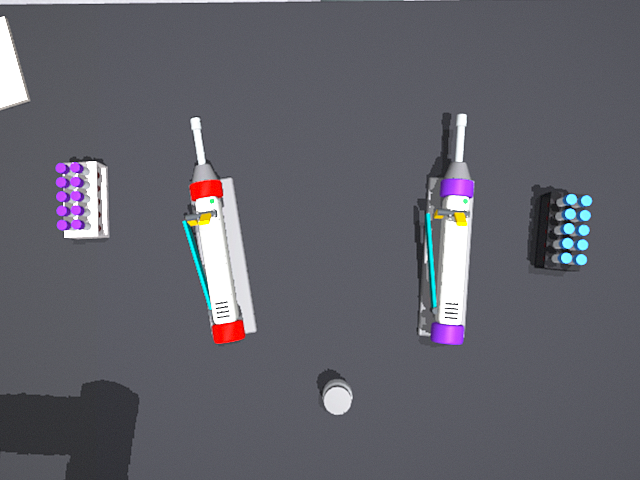

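```bash
cat > h.py <<'E'
import numpy as np,cv2
def bp(p,uv,z):
    K=p['camera_matrix'];R=np.array(p['R']);t=np.array(p['t'])
    d=R.T@np.linalg.inv(K)@np.array([uv[0],uv[1],1.]);c=-R.T@t
    return c+d*(z-c[2])/d[2]
def pj(p,X):
    q=np.array(p['R'])@np.array(X)+np.array(p['t']);q=np.array(p['camera_matrix'])@q;return q[:2]/q[2]
E
python3 - <<'E'
from station import r
from h import *
import pickle
P={}
for c in['top','scene']:
    p=r.capture(c);P[c]=p;im=p['pixels']
    h=cv2.cvtColor(im,cv2.COLOR_RGB2HSV)
    m=((h[...,0]>125)&(h[...,0]<150)&(h[...,1]>150)&(h[...,2]>80)).astype('u1')
    n,l,st,ce=cv2.connectedComponentsWithStats(m)
    for i in range(1,n):
        if st[i,4]>250: print(c,st[i],ce[i],bp(p,ce[i],.065))
    x0,y0,x1,y1=(390,90,510,360) if c=='top' else (130,120,270,380)
    cv2.imwrite(f'pics/{c}1.png',cv2.resize(im[y0:y1,x0:x1],None,fx=2.2 if c=='top' else 2.3,fy=2.2 if c=='top' else 2.3,interpolation=2)[:,:,::-1])
pickle.dump(P,open('P.pkl','wb'))
p=P['top'];print('tip',bp(p,(461,115),.058))
E
```

```text
top [440 179  33  19 494] [456.03036437 187.32388664] [ 0.6222686  -0.20984491  0.065     ]
top [431 322  33  23 570] [446.53684211 333.64210526] [ 0.39703202 -0.19372368  0.065     ]
scene [191 137  32  27 419] [208.60859189 147.04295943] [ 0.39035501 -0.19173461  0.065     ]
scene [594 215  38  28 600] [612.66166667 228.615     ] [0.55620569 0.40403603 0.065     ]
scene [607 241  32  16 313] [622.27795527 248.75399361] [0.59064791 0.40575414 0.065     ]
scene [613 255  27  16 283] [626.90812721 263.02120141] [0.61393766 0.40387987 0.065     ]
scene [158 261  40  27 602] [178.82059801 270.62458472] [ 0.61725286 -0.20916443  0.065     ]
tip [ 0.73730992 -0.21980818  0.058     ]
```

View pics/top1.png

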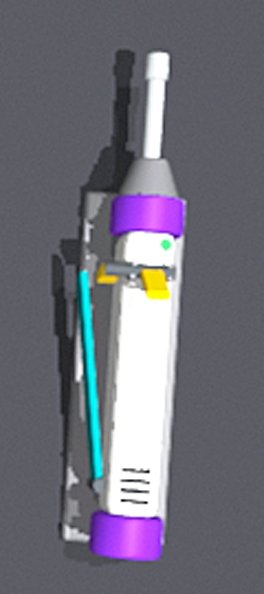

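View pics/scene1.png

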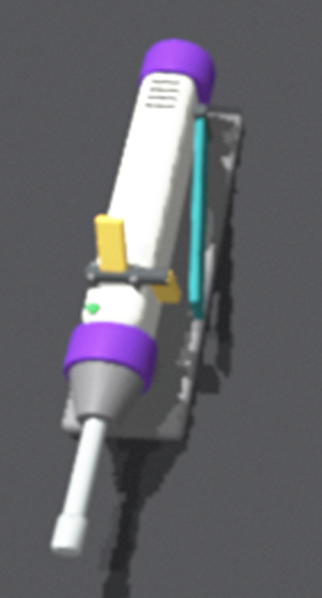

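```bash
python3 - <<'E'
from h import *
import pickle
from scipy.optimize import least_squares
P=pickle.load(open('P.pkl','rb'))
T=lambda q,X:np.array([q[0]+np.cos(q[2])*X[0]-np.sin(q[2])*X[1],q[1]+np.sin(q[2])*X[0]+np.cos(q[2])*X[1],X[2]])
top,sc=P['top'],P['scene']
# (cam,toolpoint,pixel)
obs=[('top',(.218,0,.058),(461.4,114.5)),('scene',(.218,0,.058),(159.6,359)),
('top',(.060,.038,.062),(390+82/2.2,90+272/2.2)),('scene',(.060,.042,.050),(130+195/2.3,120+312/2.3))]
lat=[('top',.10,(456,187.3)),('top',-.123,(446.5,333.6)),('scene',-.123,(130+178/2.3,120+70/2.3)),('scene',.1,(130+110/2.3,120+352/2.3))]
def f(q):
    e=[]
    for c,X,u in obs[:2]: e+=list(pj(P[c],T(q,X))-u)
    for c,x,u in lat: 
        w=bp(P[c],u,.058); e.append(600*(-np.sin(q[2])*(w[0]-q[0])+np.cos(q[2])*(w[1]-q[1]))) if c=='top' else 0
    return e
s=least_squares(f,[.52,-.203,-.075]);q=s.x;print(q,np.degrees(q[2]),np.round(s.fun,1))
for c,(x0,y0,x1,y1),k in[('top',(390,90,510,360),2.2),('scene',(130,120,270,380),2.3)]:
    im=cv2.resize(P[c]['pixels'][y0:y1,x0:x1],None,fx=k,fy=k,interpolation=2)[:,:,::-1].copy()
    for X in[(.218,0,.058),(.09,.018,.081),(.09,-.018,.081),(-.11,.018,.081),(-.11,-.018,.081),(.06,0,.087),(.06,.0457,.062),(.06,.0457,.038),(-.02,.034,.062),(.037,.008,.115),(.037,-.008,.115),(-.09,.018,.062)]:
        u=(pj(P[c],T(q,X))-[x0,y0]+.5)*k
        cv2.circle(im,tuple(int(a) for a in u),3,(0,0,255),1)
    cv2.imwrite(f'pics/{c}2.png',im)
np.save('q.npy',q)
E
```

```text
[ 0.52036994 -0.20373461 -0.07060759] -4.045516848473796 [-0.8  0.2 -0.7  0.  -0.1  0. ]
```

View pics/top2.png

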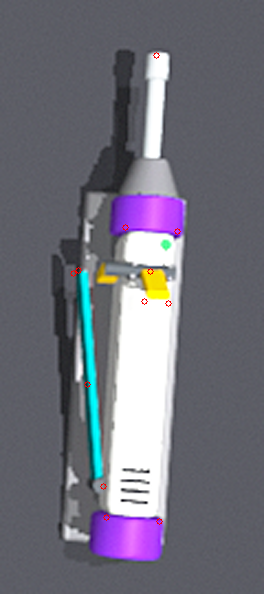

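View pics/scene2.png

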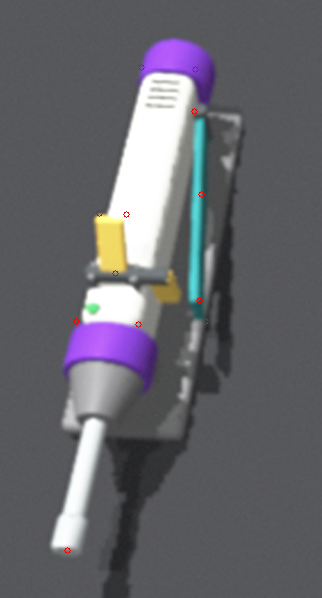

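```bash
cat > g.py <<'E'
import sys,numpy as np
from station import r
from scipy.spatial.transform import Rotation as Ro
q=np.load('q.npy');c,s=np.cos(q[2]),np.sin(q[2])
st=r.sense();p=np.array(st['tcp_pos']);R=np.array(st['ee_rot'])
H=np.array([[c,s,0],[s,-c,0],[0,0,-1]])
Rh=np.array([[c,-s,0],[s,c,0],[0,0,1]])
print('t',st['time_s'],'homog mm',np.round(1e3*(Rh.T@(p-[q[0],q[1],0])),1),'F',np.round(st['wrist_force'],1),'F_h',np.round(Rh.T@st['wrist_force'],1),'w',st['gripper_width'],'j',np.round(st['joints'],0))
print('turn/5',np.round(np.degrees(Ro.from_matrix(R.T@H).as_rotvec())/5,2))
for a in sys.argv[1:]:
    X=np.array(eval(a))/1e3; w=Rh@X+[q[0],q[1],0]
    print(a,np.round(w,3),'tool units',np.round(R.T@(w-p)/.025,2))
E
python3 g.py 10,0,160
```

```text
t 0.6 homog mm [-329.7  757.3  222.6] F [-0.7 -0.8  0.3] F_h [-0.6 -0.9  0.3] w 0.9979533365011841 j [ 82.  22.   0.   0. -68. -15.]
turn/5 [-0.    0.   -3.81]
10,0,160 [ 0.53  -0.204  0.16 ] tool units [22.72 24.21  2.5 ]
```

>>> play_rows --pt "1.0 1.1 0 0 0 -0.3 0" --pt "2.2 2.3 0 0 0 -0.6 0" --pt "3.4 3.6 0 0 0 -0.9 0" --pt "4.6 4.9 0 0 0 -1.2 0" --pt "5.8 6.2 0 0 0 -1.5 0" --pt "7.0 7.5 0 0 0 -1.8 0" --pt "8.2 8.8 0 0 0 -2.1 0" --pt "9.4 10.1 0 0 0 -2.4 0" --pt "10.6 11.4 0 0 0 -2.7 0" --pt "11.8 12.7 0 0 0 -3.0 0" --pt "13.0 14.0 0 0 0 -3.4 0" --pt "14.2 15.2 0 0 0 -3.8 0"

```text
time_s: 1.8
tcp_pos: [0.4228, 0.0844, 0.2231]
ee_rot: [[0.998, -0.069, 0.001], [-0.069, -0.998, 0.001], [0.001, -0.001, -1.0]]
wrist_force: [0.6, 0.5, -0.7]
gripper_width: 0.031
```

```bash
python3 g.py 10,0,160
```

```text
t 1.8 homog mm [-117.7  280.6  223.1] F [ 0.6  0.5 -0.7] F_h [ 0.6  0.5 -0.7] w 0.031372172877263536 j [ 33.   3. -25.   0. -62.  53.]
turn/5 [-0.01 -0.01  0.01]
10,0,160 [ 0.53  -0.204  0.16 ] tool units [ 5.09 11.23  2.52]
```

>>> play_rows --pt "0.6 1.3 0 0 0 0 0" --pt "1.3 2.7 0 0 0 0 0" --pt "2.0 4.1 0 0 0 0 0" --pt "2.6 5.5 0 0 0 0 0" --pt "3.3 6.9 0 0 0 0 0" --pt "4.0 8.3 0.5 0 0 0 0" --pt "4.5 9.5 1.0 0 0 0 0" --pt "4.8 10.4 1.7 0 0 0 0" --pt "4.8 10.8 2.5 0 0 0 0" --pt "4.8 10.8 2.5 0 0 0 0" --pt "4.8 10.8 2.5 0 0 0 0"

```text
time_s: 2.9
tcp_pos: [0.5231, -0.1917, 0.1603]
ee_rot: [[0.997, -0.071, -0.0], [-0.071, -0.997, -0.0], [-0.0, 0.0, -1.0]]
wrist_force: [-0.8, 1.1, 1.4]
gripper_width: 0.006
```

```bash
python3 g.py 10,0,160 10,0,102; python3 - <<'E'
from station import r
import cv2
for c in['wrist','scene']:
    p=r.capture(c);cv2.imwrite(f'pics/{c}3.png',p['pixels'][:,:,::-1])
E
```

```text
t 2.9 homog mm [  1.9  12.2 160.3] F [-0.8  1.1  1.4] F_h [-0.8  1.   1.4] w 0.006454519839853063 j [ -3.  19. -14.   0. -57.  89.]
turn/5 [ 0.    0.   -0.01]
10,0,160 [ 0.53  -0.204  0.16 ] tool units [0.33 0.49 0.01]
10,0,102 [ 0.53  -0.204  0.102] tool units [0.33 0.49 2.33]
```

View pics/wrist3.png

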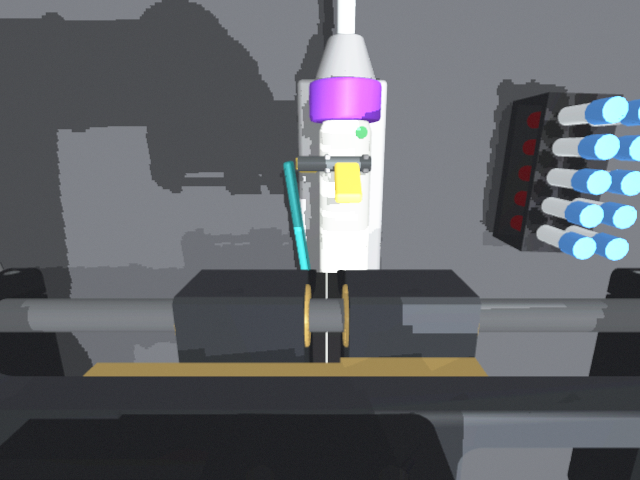

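View pics/scene3.png

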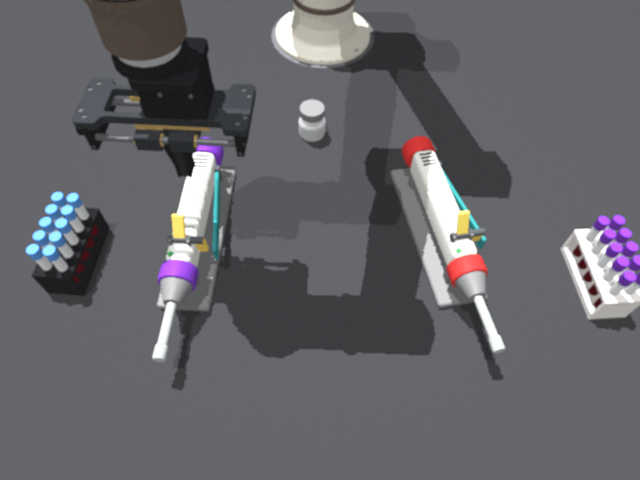

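>>> play_rows --pt "0.15 0.2 0 0 0 0 0" --pt "0.3 0.45 0 0 0 0 0" --pt "0.3 0.5 0.5 0 0 0 0" --pt "0.3 0.5 1.1 0 0 0 0" --pt "0.3 0.5 1.7 0 0 0 0" --pt "0.3 0.5 2.2 0 0 0 0" --pt "0.3 0.5 2.3 0 0 0 0" --pt "0.3 0.5 2.3 0 0 0 0"

```text
time_s: 3.8
tcp_pos: [0.5294, -0.2046, 0.1019]
ee_rot: [[0.997, -0.071, -0.001], [-0.071, -0.997, 0.0], [-0.001, 0.0, -1.0]]
wrist_force: [0.5, -0.1, -0.8]
gripper_width: 0.009
```

```bash
python3 g.py 60,0,102; python3 - <<'E'
from station import r
import cv2
for c in['wrist']:
    p=r.capture(c);cv2.imwrite(f'pics/{c}4.png',p['pixels'][:,:,::-1])
E
```

```text
t 3.8 homog mm [  9.1  -0.3 101.9] F [ 0.5 -0.1 -0.8] F_h [ 0.5 -0.1 -0.8] w 0.008620052842238867 j [ -5.  23. -17.   0. -50.  91.]
turn/5 [ 0.    0.02 -0.01]
60,0,102 [ 0.58  -0.208  0.102] tool units [ 2.04 -0.01 -0.01]
```

View pics/wrist4.png

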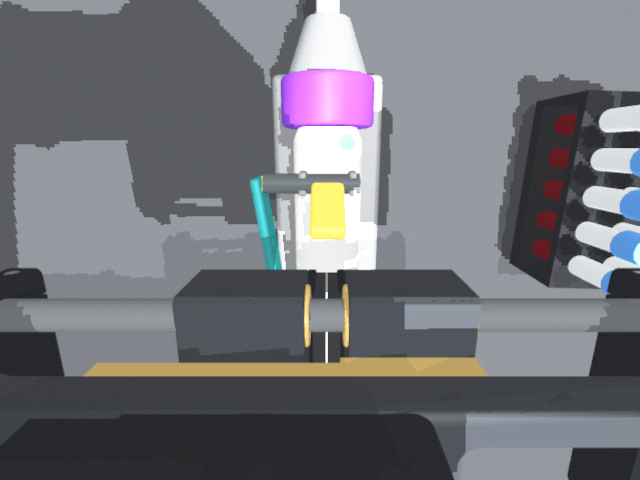

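>>> play_rows --pt "0.2 0 0 0 0 0 0" --pt "0.4 0 0 0 0 0 0" --pt "0.6 0 0 0 0 0 0" --pt "0.8 0 0 0 0 0 0" --pt "1.0 0 0 0 0 0 0" --pt "1.2 0 0 0 0 0 0" --pt "1.4 0 0 0 0 0 0" --pt "1.6 0 0 0 0 0 0" --pt "1.75 0 0 0 0 0 0" --pt "1.75 0 0 0 0 0 0"

```text
time_s: 4.85
tcp_pos: [0.5739, -0.2078, 0.1023]
ee_rot: [[0.997, -0.071, 0.0], [-0.071, -0.997, -0.0], [0.0, -0.0, -1.0]]
wrist_force: [-2.7, 0.6, 2.0]
gripper_width: 0.004
```

```bash
python3 g.py 60,0,102; python3 - <<'E'
from station import r
import cv2
for c in['wrist','scene']:
    p=r.capture(c);i=p['pixels'][:,:,::-1]
    if c=='scene': i=cv2.resize(i[120:380,60:300],None,fx=2.3,fy=2.3,interpolation=2)
    cv2.imwrite(f'pics/{c}5.png',i)
E
```

```text
t 4.85 homog mm [ 53.7  -0.2 102.3] F [-2.7  0.6  2. ] F_h [-2.7  0.4  2. ] w 0.0040987379183433014 j [ -5.  27. -11.  -0. -53.  91.]
turn/5 [-0.   -0.   -0.01]
60,0,102 [ 0.58  -0.208  0.102] tool units [ 0.25 -0.01  0.01]
```

View pics/wrist5.png

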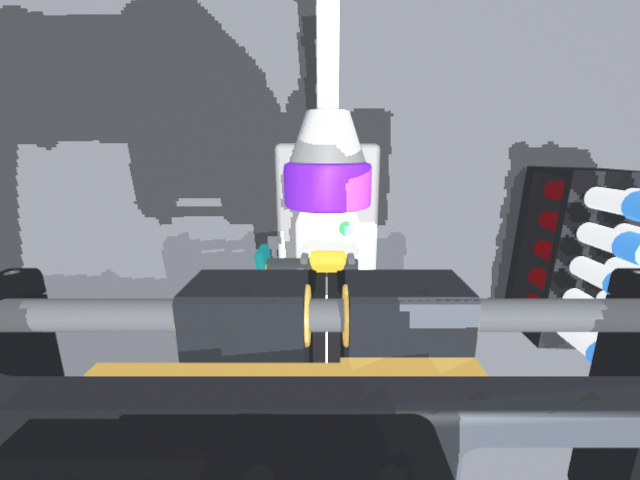

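View pics/scene5.png

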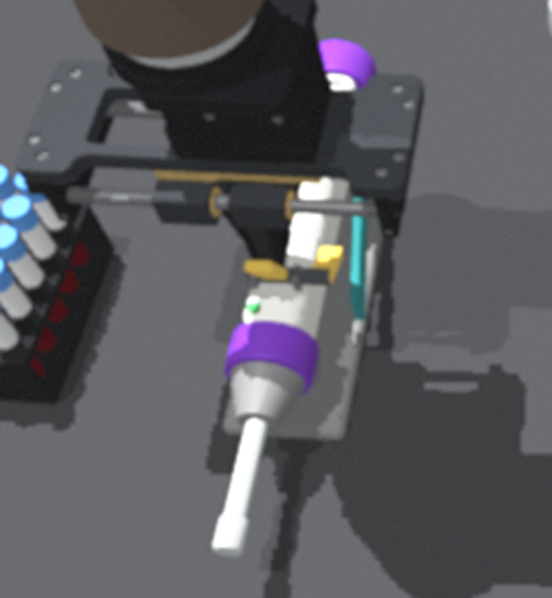

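>>> play_rows --pt "0.1 0 0 0 0 0 0" --pt "0.2 0 0 0 0 0 0" --pt "0.24 0 0 0 0 0 0" --pt "0.24 0 0 0 0 0 0"

```text
time_s: 5.35
tcp_pos: [0.5787, -0.208, 0.1021]
ee_rot: [[0.997, -0.071, -0.002], [-0.071, -0.997, 0.0], [-0.002, -0.0, -1.0]]
wrist_force: [-4.7, -0.5, 0.1]
gripper_width: 0.005
```

>>> play_rows --pt "0.08 0 0 0 0 0 0" --pt "0.08 0 0 0 0 0 0"

```text
time_s: 5.55
tcp_pos: [0.579, -0.208, 0.1019]
ee_rot: [[0.997, -0.072, -0.006], [-0.072, -0.997, 0.001], [-0.006, -0.0, -1.0]]
wrist_force: [-8.0, 0.7, 2.6]
gripper_width: 0.004
```

>>> play_rows --pt "0.08 0 0 0 0 0 0" --pt "0.08 0 0 0 0 0 0"

```text
time_s: 5.75
tcp_pos: [0.5792, -0.2081, 0.1018]
ee_rot: [[0.997, -0.072, -0.01], [-0.072, -0.997, 0.001], [-0.01, -0.001, -1.0]]
wrist_force: [-10.9, 0.9, 4.1]
gripper_width: 0.007
```

>>> play_rows --pt "-0.5 0 0 0 0 0 0" --pt "-1.2 0 0 0 0 0 0" --pt "-1.6 0 -1.0 0 0 0 0" --pt "-2.2 -0.1 -2.0 0 0 0 40" --pt "-3.0 -0.1 -2.6 0 0 0 87" --pt "-3.5 -0.1 -2.6 0 0 0 87" --pt "-3.5 -0.1 -2.6 0 0 0 87" --pt "-3.5 -0.1 -2.6 0 0 0 87" --pt "-3.5 -0.1 -2.6 0 0 0 87"

```text
time_s: 6.65
tcp_pos: [0.4969, -0.1997, 0.1666]
ee_rot: [[0.997, -0.071, -0.001], [-0.071, -0.997, -0.0], [-0.001, 0.0, -1.0]]
wrist_force: [0.6, -0.0, -0.6]
gripper_width: 0.467
```

```bash
python3 g.py -25,3,100 -25,3,34; python3 - <<'E'
from station import r
import cv2
for c in['wrist','scene']:
    p=r.capture(c);i=p['pixels'][:,:,::-1]
    if c=='scene': i=cv2.resize(i[120:380,60:300],None,fx=2.3,fy=2.3,interpolation=2)
    else: print(p['T_tool_cam'].round(3).tolist())
    cv2.imwrite(f'pics/{c}6.png',i)
E
```

```text
t 6.65 homog mm [-23.7   2.3 166.6] F [ 0.6 -0.  -0.6] F_h [ 0.6  0.  -0.6] w 0.4671473412341444 j [ -5.  16. -17.   0. -57.  90.]
turn/5 [ 0.    0.01 -0.  ]
-25,3,100 [ 0.496 -0.199  0.1  ] tool units [-0.05 -0.03  2.66]
-25,3,34 [ 0.496 -0.199  0.034] tool units [-0.05 -0.03  5.3 ]
[[-0.0, -0.968, -0.252, 0.069], [1.0, -0.0, 0.0, 0.0], [-0.0, -0.252, 0.968, -0.161], [0.0, 0.0, 0.0, 1.0]]
```

View pics/wrist6.png

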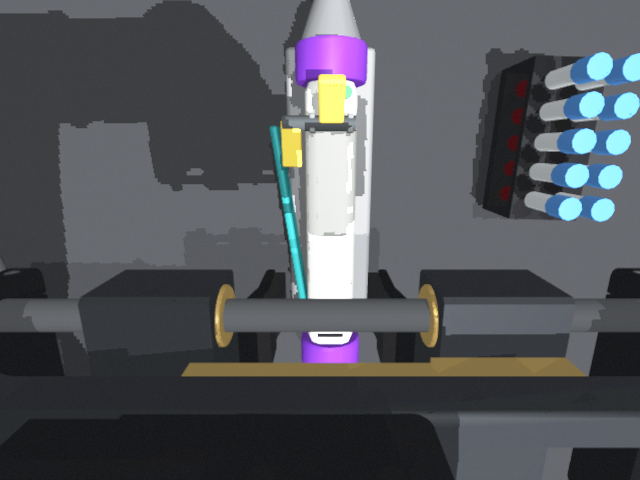

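View pics/scene6.png

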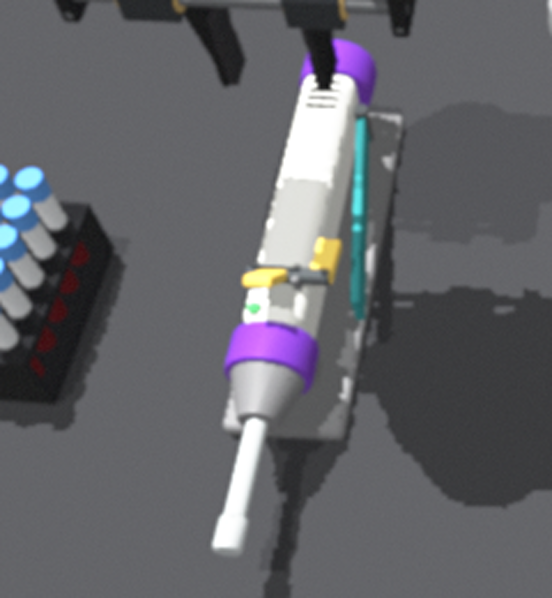

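>>> play_rows --pt "0 0 0 0 0 0 87" --pt "0 0 0 0 0 0 87" --pt "0 0 0 0 0 0 87" --pt "0 0 0 0 0 0 87" --pt "0 0 0 0 0 0 87"

```text
time_s: 7.25
tcp_pos: [0.4962, -0.1997, 0.1676]
ee_rot: [[0.997, -0.071, 0.0], [-0.071, -0.997, -0.0], [0.0, -0.0, -1.0]]
wrist_force: [0.2, 0.2, 0.5]
gripper_width: 0.971
```

```bash
python3 g.py -25,3,100 -25,3,34; python3 - <<'E'
from station import r
from h import *
q=np.load('q.npy')
s=r.sense();p=r.capture('wrist')
Tw=np.eye(4);Tw[:3,:3]=s['ee_rot'];Tw[:3,3]=s['tcp_pos'];C=np.linalg.inv(Tw@p['T_tool_cam'])
pp=dict(camera_matrix=p['camera_matrix'],R=C[:3,:3],t=C[:3,3])
c,sn=np.cos(q[2]),np.sin(q[2])
im=p['pixels'][:,:,::-1].copy()
for th in(1.2,1.3,1.4):
  for y in(-8,8):
    a=th-np.radians(40)
    x=60+36*np.sin(a);z=87+36*np.cos(a)
    X=np.array([q[0]+(c*x-sn*y)/1e3,q[1]+(sn*x+c*y)/1e3,z/1e3]);u=pj(pp,X);print(th,y,u.round(1))
# yellow extents
h=cv2.cvtColor(p['pixels'],cv2.COLOR_RGB2HSV);m=((h[...,0]>20)&(h[...,0]<32)&(h[...,1]>150)&(h[...,2]>150)).astype('u1');m[200:]=0
n,l,st,ce=cv2.connectedComponentsWithStats(m);print(st[1:])
cv2.imwrite('pics/wrist7.png',im[40:240,220:440].repeat(3,0).repeat(3,1)[:600])
E
```

```text
t 7.25 homog mm [-24.4   2.3 167.6] F [0.2 0.2 0.5] F_h [0.2 0.2 0.5] w 0.9709080124686397 j [ -5.  16. -17.  -0. -57.  90.]
turn/5 [-0.   -0.   -0.01]
-25,3,100 [ 0.496 -0.199  0.1  ] tool units [-0.03 -0.03  2.7 ]
-25,3,34 [ 0.496 -0.199  0.034] tool units [-0.03 -0.03  5.34]
1.2 -8 [344.2  87.4]
1.2 8 [315.4  87.4]
1.3 -8 [344.1  82.1]
1.3 8 [315.5  82.1]
1.4 -8 [344.   77.3]
1.4 8 [315.5  77.3]
[[318  77   2   3   3]
 [319  86   1  26  26]
 [319 114   1   4   4]
 [339 121   3   1   3]
 [281 123   1   2   2]
 [281 126   1   1   1]
 [281 128  21  38 571]]
```

View pics/wrist7.png

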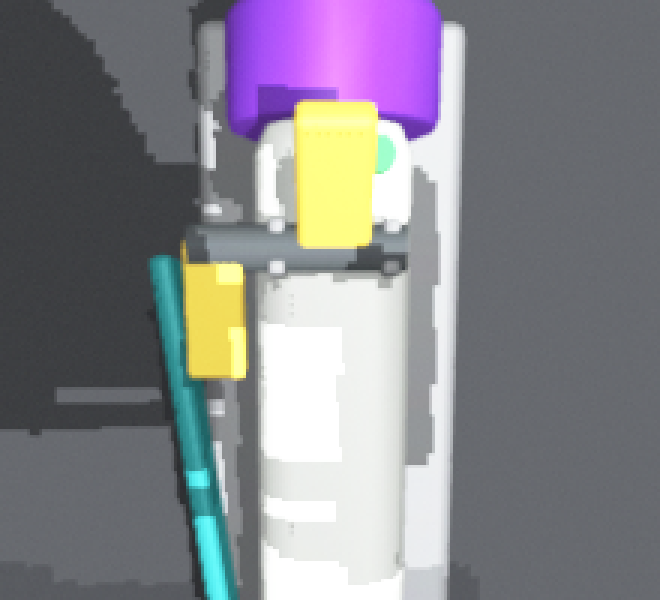

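>>> play_rows --pt "0 0 0.8 0 0 0 87" --pt "0 0 1.8 0 0 0 87" --pt "0 0 2.8 0 0 0 87" --pt "0 0 3.6 0 0 0 87" --pt "0 0 4.3 0 0 0 87" --pt "0 0 4.9 0 0 0 87" --pt "0 0 5.3 0 0 0 87" --pt "0 0 5.3 0 0 0 87" --pt "0 0 5.3 0 0 0 87"

```text
time_s: 8.2
tcp_pos: [0.4966, -0.1999, 0.0354]
ee_rot: [[0.997, -0.071, 0.001], [-0.071, -0.997, -0.0], [0.001, 0.0, -1.0]]
wrist_force: [0.1, -0.5, -0.4]
gripper_width: 0.997
```

```bash
python3 g.py -25,3,34; python3 - <<'E'
from station import r
import cv2
for c in['wrist','scene']:
    p=r.capture(c);i=p['pixels'][:,:,::-1]
    if c=='scene': i=cv2.resize(i[120:380,60:300],None,fx=2.3,fy=2.3,interpolation=2)
    cv2.imwrite(f'pics/{c}8.png',i)
E
```

```text
t 8.2 homog mm [-23.9   2.2  35.4] F [ 0.1 -0.5 -0.4] F_h [ 0.1 -0.5 -0.4] w 0.9965330314211688 j [ -5.  26. -25.   0. -39.  90.]
turn/5 [ 0.   -0.01 -0.  ]
-25,3,34 [ 0.496 -0.199  0.034] tool units [-0.04 -0.03  0.06]
```

View pics/wrist8.png

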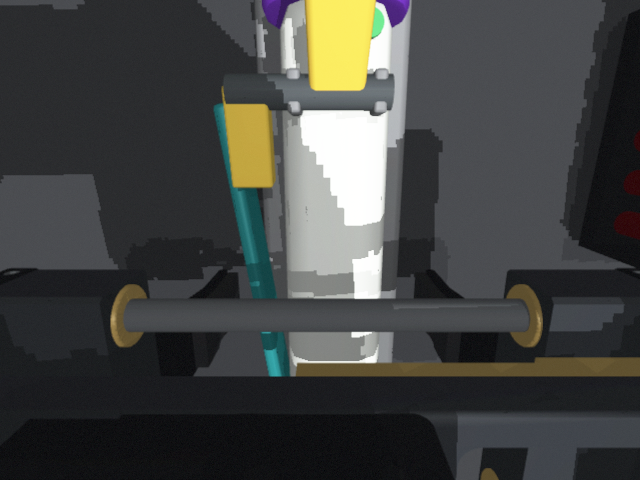

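View pics/scene8.png

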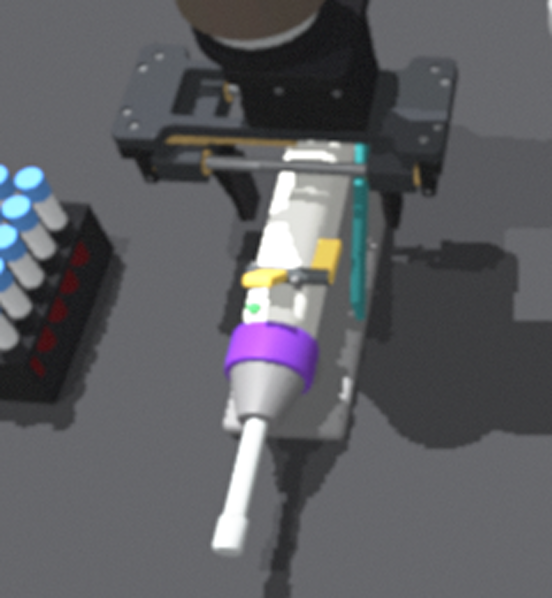

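>>> play_rows --pt "0 0 0 0 0 0 70" --pt "0 0 0 0 0 0 60" --pt "0 0 0 0 0 0 54" --pt "0 0 0 0 0 0 50" --pt "0 0 0 0 0 0 47" --pt "0 0 0 0 0 0 44" --pt "0 0 0 0 0 0 42" --pt "0 0 0 0 0 0 40" --pt "0 0 0 0 0 0 38"

```text
time_s: 9.2
tcp_pos: [0.4976, -0.2, 0.0352]
ee_rot: [[0.997, -0.071, 0.003], [-0.071, -0.997, -0.001], [0.003, 0.0, -1.0]]
wrist_force: [4.3, -1.3, -3.6]
gripper_width: 0.478
```

```bash
python3 g.py -25,3,34; python3 - <<'E'
from station import r
import cv2
for c in['wrist']:
    p=r.capture(c);i=p['pixels'][:,:,::-1]
    cv2.imwrite(f'pics/{c}9.png',i)
E
```

```text
t 9.2 homog mm [-23.    2.1  35.2] F [ 4.3 -1.3 -3.6] F_h [ 4.3 -1.  -3.6] w 0.47812186833303266 j [ -5.  26. -25.   0. -39.  90.]
turn/5 [ 0.   -0.03 -0.01]
-25,3,34 [ 0.496 -0.199  0.034] tool units [-0.08 -0.04  0.05]
```

View pics/wrist9.png

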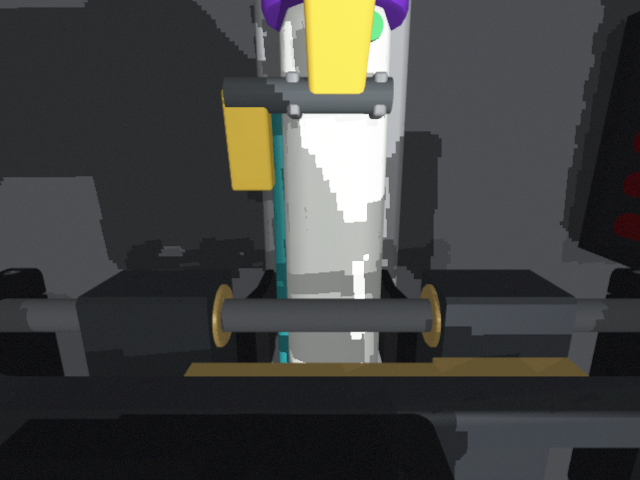

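>>> play_rows --pt "0 0 0 0 0 0 36" --pt "0 0 0 0 0 0 36" --pt "0 0 0 0 0 0 36" --pt "0 0 0 0 0 0 36" --pt "0 0 0 0 0 0 36" --pt "0 0 0 0 0 0 36" --pt "0 0 0 0 0 0 36" --pt "0 0 0 0 0 0 36" --pt "0 0 0 0 0 0 36" --pt "0 0 0 0 0 0 36"

```text
time_s: 10.25
tcp_pos: [0.4976, -0.2001, 0.0352]
ee_rot: [[0.997, -0.071, 0.003], [-0.071, -0.997, -0.0], [0.003, 0.0, -1.0]]
wrist_force: [4.6, -1.6, -3.1]
gripper_width: 0.476
```

>>> play_rows --pt "0 0 0 0 0 0 36" --pt "0 0 0 0 0 0 36" --pt "0 0 0 0 0 0 36" --pt "0 0 0 0 0 0 36" --pt "0 0 0 0 0 0 36" --pt "0 0 0 0 0 0 36" --pt "0 0 0 0 0 0 36" --pt "0 0 0 0 0 0 36" --pt "0 0 0 0 0 0 36"

```text
time_s: 11.15
tcp_pos: [0.4976, -0.2001, 0.0352]
ee_rot: [[0.997, -0.071, 0.003], [-0.071, -0.997, -0.0], [0.003, 0.0, -1.0]]
wrist_force: [4.5, -1.4, -3.7]
gripper_width: 0.479
```

>>> play_rows --pt "0 0 0 0 0 0 87" --pt "0 0 0 0 0 0 87" --pt "0 0 0 0 0 0 87" --pt "0 0 0 0 0 0 87" --pt "0 0 0 0 0 0 87" --pt "0 0 0 0 0 0 87" --pt "0 0 0 0 0 0 87" --pt "0 0 0 0 0 0 87" --pt "0 0 0 0 0 0 87" --pt "0 0 0 0 0 0 87"

```text
time_s: 12.15
tcp_pos: [0.4961, -0.1998, 0.0351]
ee_rot: [[0.997, -0.071, -0.0], [-0.071, -0.997, -0.0], [-0.0, 0.0, -1.0]]
wrist_force: [-0.3, -0.4, 0.6]
gripper_width: 1.001
```

Released; rise straight up and look.

>>> play_rows --pt "0 0 -0.6 0 0 0 87" --pt "0 0 -1.6 0 0 0 87" --pt "0 0 -2.8 0 0 0 87" --pt "0 0 -4.0 0 0 0 87" --pt "0 0 -5.2 0 0 0 87" --pt "0 0 -6.0 0 0 0 87" --pt "-1 0 -6.6 0 0 0 87" --pt "-2 0 -6.6 0 0 0 87" --pt "-2 0 -6.6 0 0 0 87" --pt "-2 0 -6.6 0 0 0 87"

```text
time_s: 13.15
tcp_pos: [0.4461, -0.1962, 0.2004]
ee_rot: [[0.997, -0.071, 0.001], [-0.071, -0.997, -0.0], [0.001, 0.0, -1.0]]
wrist_force: [0.2, 0.4, 0.3]
gripper_width: 0.999
```

```bash
python3 g.py -25,3,34; python3 - <<'E'
from station import r
import cv2
for c in['wrist','scene']:
    p=r.capture(c);i=p['pixels'][:,:,::-1]
    if c=='scene': i=cv2.resize(i[120:380,60:300],None,fx=2.3,fy=2.3,interpolation=2)
    cv2.imwrite(f'pics/{c}10.png',i)
E
```

```text
t 13.15 homog mm [-74.6   2.3 200.4] F [0.2 0.4 0.3] F_h [0.2 0.4 0.3] w 0.9987461798421344 j [ -5.  10. -20.   0. -60.  91.]
turn/5 [ 0.   -0.01 -0.01]
-25,3,34 [ 0.496 -0.199  0.034] tool units [ 1.98 -0.03  6.66]
```

View pics/wrist10.png

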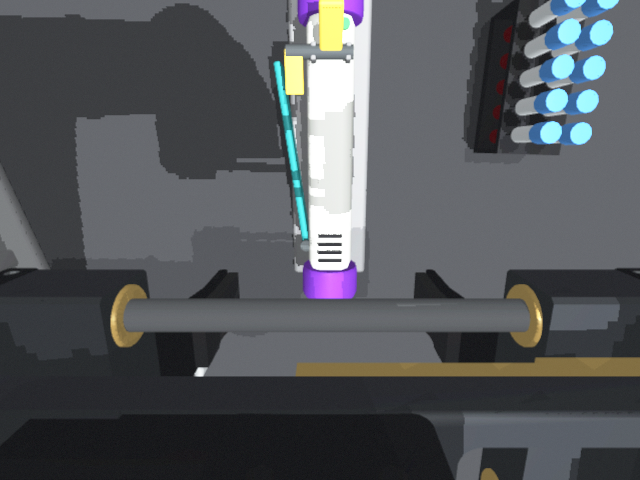

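View pics/scene10.png

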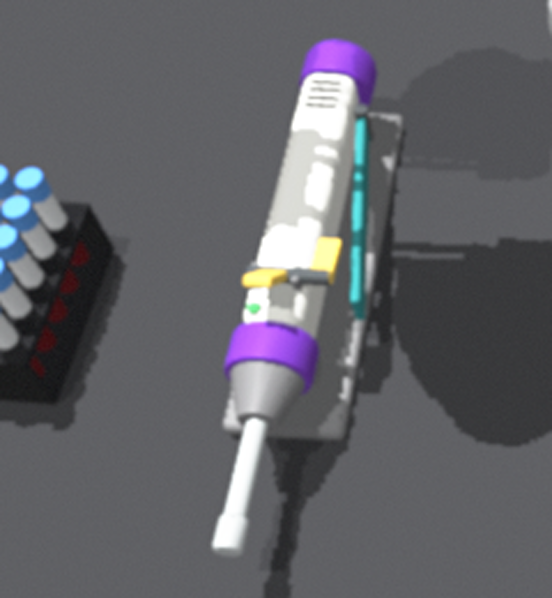

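The paddle is sprung out again, with its end at wrist pixel (278, 63). The lever is still forward at (331, 25), and the gripper is clear.

```bash
python3 -c "
from station import r
print(r.finish_job())"
```

```text
the job is handed in; nothing more can be done
None
```

The purple homogeniser had its test run, and I handed the job in at about 13 s.

- **Lever:** I pushed it forward with the shut fingers until it met its stop, where the force rose to about 11 N with no further travel. Its end in the wrist picture matched the position expected at about 1.4 rad.
- **Paddle:** I gripped the body and paddle together at about x −24. The opening held at 41.6 mm (42 mm expected when flush), and the wrist picture showed the paddle against the body. It was squeezed from about 9.1 s to 11.15 s, roughly two seconds.
- **Release:** After I opened the gripper and backed off, the pictures showed the paddle sprung out and the lever still forward. The wrist force was near zero.

The red homogeniser was not touched. No check failed. The only disagreement was sideways: in the wrist picture the lever appeared about 1 mm from where my fit of the tool's position put it, which is within the calibration error.

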